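# Unlock the test jig's board carrier and park its lock pin

### The arm

A 6-joint arm with a two-finger parallel gripper is mounted at the origin on the work surface. World frame = base frame: x ahead of the robot, y to its left, z up, the work surface at z = 0. Lengths are in mm, angles in rad, forces in N, time in s.
With the tool pointing down it reaches from about 350 to 875 mm from the base axis. Payload 4.2 kg.
Tool frame: the origin (TCP) lies between the finger pads; the fingertips stand 17 mm ahead of it and the grasp point (between the pads) lies 2 mm behind it; z points along the fingers, y is the line along which they close (so a half turn about z gives the same grasp; the last joint's range is limited). The gripper opens to 87 mm and grips with 3 to 60 N. Pads are 19 mm wide; open, the fingers measure 117 mm over their backs; the gripper's body (75 mm by 190 mm) begins 51 mm behind the grasp point.
Start: joints at [-1.054, 0.385, 0.008, 0, -1.194, -0.259], TCP at [159.363, -604.32, 239.55] pointing down, gripper open.
Joint ranges: [-3.14, 3.14], [-1.21, 2.06], [-1.07, 1.41], [-3.16, 2.05], [-2.99, -0.16], [-3.1, 3.1]. Speed limits (rad/s): [2.79, 2.79, 3.14, 3.14, 3.14, 3.14].

### API

Orientations are given as a unit quaternion [x, y, z, w].
In Python, from rig import readout, imaging, workorder gives the robot as it stands. The module is installed in compiled form; this text tells all that it offers.
- The arm moves only by the tool arm_command, never from a script. Its argument "steps" is a list of rows, each an object with "twist": the turn, a rotation vector about the tool's x, y, z normalised to -1 to 1, where 1 is pi rad, a list of three; "translation": the shift along the tool's x, y, z normalised to -1 to 1, where 1 is 0.12 m, a list of three; "hand": the closure, from -1 (fully open) to 1 (shut). A call has 1 to 5 rows; each row shifts and turns the commanded pose from where the row before left it, along the tool's axes as they then stand; what a row does not reach is not made up. A row lasts 1/12 s, in which the tool goes at most 41.7 mm and 7.16 degrees, less where a joint would pass 70% of its speed; a pose out of reach is approached as far as the arm can. A call with a number of a shift or a turn outside -1 to 1 is refused whole. A call with a gripper value outside its range is refused whole. The fingers move at their own pace and stop on an object; "squeeze" is the grip in N (left out, the last holds). Time passes only in rows, so rows that do not move let the fingers close. It gives the time, the measured TCP pose, the force, the opening and the grip force at its end, in the units of the state.
- readout.sense(): the state, without advancing time (a new reading comes with each control period).
- imaging.snapshot(name): name is "scene" or "top"; returns a dict with "color" (480x640x3 uint8, red, green, blue), "z_map" (480x640 float32, mm along the optical axis (not along the pixel's ray), 0 where there is no reading), "fx", "fy", "cx", "cy" (pixels), "world_from_camera" (4x4, takes a point from camera to world coordinates). Camera axes: x right, y up, looking along -z (the intrinsics and any distortion apply to the point x, -y, -z); pixel columns grow to the right and rows downward; lengths in mm; the calibration is good to about 2 mm. A picture is of the moment at which its call begins.
- workorder.close_job(): hands the job in; it is judged then, once.
Trained networks look in a picture, given as the dict that the camera call returned (one of the last four; its "shot" number tells which), for a name from the list of things; names that differ only in an ending like _2 or _b are one class to them, and where a whole thing is asked for, a point or a joint stands for the part that bears it (a point fixed in the world has none). Each returns a list of dicts, best first, with "confidence" (0 to 1); they miss things now and then, are a little off and sometimes report something else, mostly with a low value. They report only what shows in the picture. A call takes as long as a camera call.
- imaging.silhouettes(picture, target): "mask" (480x640 bool, what is visible of it) and "extent" ([left, top, right, bottom] in pixels, round what is visible of it).
The state is a dict: "time_s": time; "joint_pos": joint angles; "joint_velocities": joint speeds; "tau": joint torques, N m; "eef_pos": TCP position; "tcp_rot": TCP orientation; "contact_force": force on the tool from outside, world axes, zero at the start; "wrist_torque": the same for the moment, N m; "grip_width": finger opening in mm; "finger_force": force on a finger pad.
Only numpy, scipy, OpenCV 4.12 (cv2) and the standard library are available. Lean on these libraries where they do the work, as an engineer would, in place of code of your own. Each camera call takes 0.05 s, during which the arm holds its last target. There are 200 camera calls.

### The job

Draw the lock pin straight up out of the test jig's board carrier and park it in the bracket beside the jig: slide its thin neck sideways to the inner end of the notch and let it hang there, upright, by its collar. Then pull the carrier by its upright tab fully out from under the probe bridge, to its stop. Do not disturb the jar, the screwdriver or the tray of boards.

Things in the scene. Friction and masses are not known exactly. Their poses are not given: they have to be found in the camera images.
- jig: Bolted-down test jig: white housing, black top, 260 (x) x 200 (y) x 50 mm high. Origin: centre of its underside, z up; its -x side faces the robot. On it, between rails (y = +-67 to 77 mm, tops z = 63), lies the board carrier, a dark steel plate 180 x 130 x 12 mm (top z = 62), green circuit board on its far part (to z = 75). A clear-topped probe bridge crosses at x = 60 to 110, up to z = 113 mm.
- bore (a point): Mouth of the lock pin's bore, on the carrier's top face while the carrier is in (fixed to the jig at x = -50, y = -40, z = 62 mm of its frame, axes as the jig's). The bore, 18.5 mm in diameter, goes through the carrier (12 mm) and straight down through the housing; the pin in it blocks the carrier.
- pin: Loose lock pin, about 0.1 kg, upright in the bore, its collar resting on the carrier. Origin: centre of its lower tip, z along the pin up to its grip. From the tip up: steel shank 16 mm in diameter, z = 0 to 34 mm; thin neck, diameter 9, z = 34 to 50; collar, diameter 28, z = 50 to 55; black cylindrical grip, diameter 18, z = 55 to 91.
- pin_collar (a point): Point on the pin's axis at the underside of its collar, 50 mm above the tip; z along the pin.
- bracket: Parking bracket bolted to the bench left or right of the jig: foot 95 x 70 x 8 mm, an upright at its +x end (x = 33 to 45 mm), and a level steel plate 6 mm thick, top at z = 80 mm, 60 mm wide (y), x = -35 to 45, with two splayed guides in front, to x = -51 and y = +-27. Origin: centre of the foot's underside, z up. The plate's notch opens to the bracket's -x.
- notch (a point): Where the underside of the parked pin's collar is centred: on the plate's top face (x = 0, y = 0, z = 80 mm of the bracket, axes alike). The notch, 13 mm wide, runs from x = -35 (guides widen its mouth to 33 at x = -50) to a closed end at x = 6.5. Only the pin's neck fits, not shank or collar: the pin enters sideways, along +x, collar just above the plate.
- carrier (a joint): Slide of the board carrier, m: 0 = fully in (as at the start, locked by the pin), 0.08 = fully out at its stop, moved along the jig's -x. It slides with about 2 N of friction plus some damping and stays where it is left.
- carrier_handle (a point): Grip point of the upright aluminium tab on the carrier's near left part: 12 mm thick along the jig's x (slide direction), 34 mm long along y, 36 mm tall above the carrier's top (z = 62 to 98 mm of the jig). The point is at its centre in x and y, 24 mm above the carrier's top, 12 mm below the tab's top; axes as the jig's. It moves with the carrier.
- jar: Bystander: upright closed jar, 50 mm in diameter, 60 mm high, on the bench on the side of the jig where the bracket is not; origin at the centre of its underside.
- screwdriver: Bystander: screwdriver 170 mm long lying on the bench, to the right of the jig (-y); origin at its underside.
- tray: Bystander: open black tray 130 x 100 x 30 mm holding circuit boards, to the left of the jig (+y); origin at the centre of its underside.

How it is judged:
By the outcome, as a careful person would: the job done as asked, in the order asked, and still so for the second after the job is handed in, with the robot touching nothing.
It also fails if it takes over 58 s, if anything falls off the work surface, if the arm or the gripper's body presses on something with over 40 N, if the wrist force passes 120 N, or if a joint passes its speed limit or range.

## Working session

There is one attempt and no reset: what is moved stays moved. The work goes in short steps, Python scripts to look and compute and a tool call to move; the robot and the scene stay as the last step left them, time stands still between calls to the robot, and variables do not carry over. Pictures are saved under pics/ and viewed, at most 10 in all, crops included, and the job is handed in when it is done.

Besides the shell and the picture viewer there is one more tool, called after ">>>" as name(argument=value, ...), one argument or row to a line, values as JSON. arm_command: Moves the arm, as the interface text tells. Its arguments: {"type":"object","properties":{"steps":{"type":"array","items":{"type":"object","properties":{"twist":{"type":"array","items":{"type":"number","minimum":-1,"maximum":1}},"translation":{"type":"array","items":{"type":"number","minimum":-1,"maximum":1}},"hand":{"type":"number"}}}},"squeeze":{"type":"number"}},"required":["steps"]}

```bash
mkdir -p pics; cat > h.py <<'E'
import numpy as np,cv2
from rig import readout,imaging,workorder
def cloud(p):
    z=p["z_map"];v,u=np.mgrid[0:480,0:640]
    c=np.stack([(u-p["cx"])/p["fx"]*z,-(v-p["cy"])/p["fy"]*z,-z,np.ones_like(z)],-1)
    w=c@np.array(p["world_from_camera"]).T
    w=w[...,:3];w[z<=0]=np.nan
    return w
E
python3 - <<'E'
from h import *
s=readout.sense();print({k:np.round(v,3) for k,v in s.items()})
ims=[]
for n in("scene","top"):
    p=imaging.snapshot(n);cv2.imwrite(f"pics/{n}.png",p["color"][...,::-1]);print([k for k in p if k not in("color","z_map")],np.round(p["world_from_camera"],3).tolist(),p["fx"])
    W=cloud(p)
    for t in("pin","jig","bracket","carrier_handle","jar","tray","screwdriver"):
        r=imaging.silhouettes(p,t)
        for q in r[:2]:
            w=W[q["mask"]];w=w[~np.isnan(w[:,0])]
            print(n,t,round(q["confidence"],2),np.round(q["extent"]),np.round(np.percentile(w,[2,50,98],axis=0)).tolist() if len(w) else 0)
E
```

```text
{'time_s': np.float64(0.0), 'joint_pos': array([-1.054e+00,  3.860e-01,  7.000e-03, -1.000e-03, -1.194e+00,
       -2.590e-01]), 'joint_velocities': array([-0.   ,  0.001,  0.001,  0.001,  0.001, -0.   ]), 'tau': array([-0.0000e+00, -3.9066e+01,  1.8740e+01,  4.2200e+00,  1.1000e-02,
       -0.0000e+00]), 'eef_pos': array([ 159.243, -603.798,  238.48 ]), 'tcp_rot': array([-0.128,  0.992,  0.001, -0.   ]), 'contact_force': array([-0.106, -0.429, -0.18 ]), 'wrist_torque': array([ 0.054, -0.017,  0.002]), 'finger_force': np.float64(0.0), 'grip_width': np.float64(87.467)}
['fx', 'fy', 'cx', 'cy', 'world_from_camera', 'shot'] [[0.587, -0.472, 0.657, 1311.698], [0.809, 0.326, -0.489, -482.311], [0.017, 0.819, 0.573, 698.187], [0.0, 0.0, 0.0, 1.0]] 556.5534295164442
scene pin 0.81 [236. 257. 256. 282.] [[553.0, -128.0, 57.0], [586.0, -117.0, 80.0], [594.0, -103.0, 103.0]]
scene jig 0.61 [192. 238. 370. 368.] [[504.0, -181.0, 4.0], [701.0, -90.0, 58.0], [764.0, 40.0, 113.0]]
scene jig 0.37 [237. 256. 255. 282.] [[570.0, -127.0, 62.0], [586.0, -117.0, 80.0], [594.0, -103.0, 103.0]]
scene brac
[... 975 characters left out ...]
 -133.0, 57.0], [620.0, -65.0, 63.0], [686.0, -0.0, 97.0]]
top bracket 0.67 [276. 265. 314. 313.] [[494.0, 67.0, 5.0], [538.0, 104.0, 80.0], [584.0, 139.0, 85.0]]
top carrier_handle 0.64 [337. 221. 401. 288.] [[554.0, -131.0, 59.0], [622.0, -63.0, 63.0], [684.0, -2.0, 97.0]]
top jar 0.69 [438. 248. 467. 270.] [[588.0, -279.0, 0.0], [610.0, -252.0, 59.0], [638.0, -234.0, 65.0]]
top tray 0.97 [199. 247. 247. 308.] [[503.0, 216.0, 2.0], [565.0, 267.0, 21.0], [628.0, 316.0, 33.0]]
top tray 0.31 [469. 205. 482. 242.] [[650.0, -335.0, 15.0], [690.0, -322.0, 24.0], [735.0, -311.0, 29.0]]
top screwdriver 0.83 [467. 195. 482. 242.] [[649.0, -339.0, 15.0], [687.0, -322.0, 24.0], [731.0, -311.0, 29.0]]
```

```bash
python3 - <<'E'
from h import *
a=cv2.imread("pics/scene.png")[190:390,150:440];b=cv2.imread("pics/top.png")[180:330,190:480]
cv2.imwrite("pics/c1.png",cv2.resize(np.vstack([a,b])[:, :],None,fx=1.7,fy=1.7,interpolation=cv2.INTER_CUBIC))
T=imaging.snapshot("top");S=imaging.snapshot("scene")
WT,WS=cloud(T),cloud(S)
for n,W in(("top",WT),("scene",WS)):
    x,y,z=np.moveaxis(W,-1,0)
    def box(l,m):
        q=W[m][:,:2].astype(np.float32)
        if len(q)<4: print(n,l,len(q));return
        r=cv2.minAreaRect(q);print(n,l,len(q),"c",np.round(r[0],1),"size",np.round(r[1],1),"ang",round(r[2],2),"z",np.round(np.median(W[m][:,2]),1),"mean",np.round(q.mean(0),1))
    box("jigtop",(z>44)&(z<68)&(x>480)&(x<780)&(y<45)&(y>-185))
    box("bridge",(z>105)&(z<122)&(x>640)&(x<780)&(y<45)&(y>-185))
    box("pintop",(z>97)&(z<112)&(x>550)&(x<610)&(y<-90)&(y>-140))
    box("collar",(z>63)&(z<112)&(x>550)&(x<610)&(y<-90)&(y>-140))
    box("tab",(z>90)&(z<105)&(x>530)&(x<630)&(y<20)&(y>-80))
    box("tabfull",(z>72)&(z<105)&(x>530)&(x<630)&(y<20)&(y>-80))
    box("brplate",(z>74)&(z<90)&(x>470)&(x<620)&(y<175)&(y>50))
    box("brfoot",(z>4)&(z<14)&(x>470)&(x<620)&(y<175)&(y>50))
    box("bridge",(z>105)&(z<122)&(x>640)&(x<780)&(y<45)&(y>-185))
E
```

```text
top jigtop 7275 c [622.6 -66.3] size [260.5 200.7] ang 11.43 z 58.7 mean [593.6 -70.4]
top bridge 1982 c [705.7 -49.7] size [ 51.1 188.9] ang 11.53 z 113.7 mean [704.8 -49.1]
top pintop 59 c [ 581.2 -115. ] size [16.4 17.2] ang 26.38 z 103.6 mean [ 581.2 -114.9]
top collar 272 c [ 583.3 -115.6] size [47.7 50.1] ang 89.35 z 66.4 mean [ 582.5 -113.5]
top tab 84 c [565.3 -36.4] size [11.9 33. ] ang 12.12 z 98.5 mean [565.1 -36.1]
top tabfull 94 c [561. -27.] size [17.  54.3] ang 23.01 z 98.4 mean [564.5 -35.4]
top brplate 949 c [537.1 104.6] size [94.8 59.9] ang 20.06 z 80.8 mean [542.6 106.6]
top brfoot 563 c [544.4 113.1] size [148.4 123.1] ang 0.04 z 6.1 mean [536.4 106.5]
top bridge 1982 c [705.7 -49.7] size [ 51.1 188.9] ang 11.53 z 113.7 mean [704.8 -49.1]
scene jigtop 7106 c [621.5 -65.7] size [264.2 203.4] ang 11.32 z 57.6 mean [636.3 -84.3]
scene bridge 2290 c [704.7 -49.3] size [ 53.5 189.7] ang 11.24 z 111.7 mean [708.9 -56.6]
scene pintop 68 c [ 581.  -114.7] size [16.2 19.4] ang 61.15 z 101.4 mean [ 582.1 -115.2]
scene collar 276 c [ 593.2 -114.5] size [44.9 38.8] ang 53.0 z 80.5 mean [ 585.3 -117.1]
scene tab 100 c [565.1 -37.5] size [15.1 34.8] ang 4.57 z 95.5 mean [566.8 -38. ]
scene tabfull 227 c [565.5 -36.5] size [15.3 38. ] ang 8.71 z 88.1 mean [568.1 -38.7]
scene brplate 712 c [536.7 104.3] size [97.3 65.6] ang 20.56 z 78.4 mean [542.8 104.8]
scene brfoot 483 c [538.1 104.8] size [95.7 72.7] ang 20.58 z 6.7 mean [522.5  97.6]
scene bridge 2290 c [704.7 -49.3] size [ 53.5 189.7] ang 11.24 z 111.7 mean [708.9 -56.6]
```

View pics/c1.png

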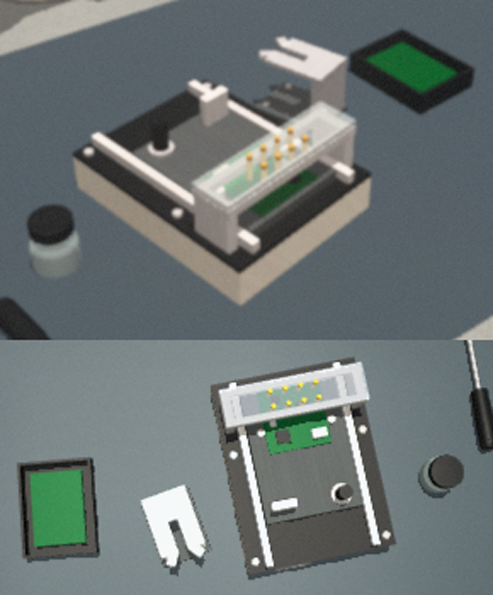

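The crop shows the pin upright at right of the carrier (scene crop ≈ (160,135)). The tab is at (215,100), and the bracket to the left has its notch opening toward the robot. The jig, bore, pin and tab measurements agree with the given geometry. First I turn the tool so that it closes along the jig's x.

>>> arm_command(
  steps=[
    {"twist":[0,0,-0.037],"translation":[0,0,0],"hand":0.0},
    {"twist":[0,0,-0.037],"translation":[0,0,0],"hand":0.0},
    {"twist":[0,0,-0.037],"translation":[0,0,0],"hand":0.0},
    {"twist":[0,0,-0.037],"translation":[0,0,0],"hand":0.0},
    {"twist":[0,0,-0.037],"translation":[0,0,0],"hand":0.0},
  ],
  squeeze=30,
)

```text
time_s: 1.32
eef_pos: [159.4, -604.3, 239.6]
tcp_rot: [-0.41, 0.912, -0.0, -0.0]
contact_force: [-0.8, 1.5, 0.5]
grip_width: 61.9
finger_force: 0.0
```

>>> arm_command(
  steps=[
    {"twist":[0,0,-0.037],"translation":[0,0,0],"hand":0.0},
    {"twist":[0,0,-0.037],"translation":[0,0,0],"hand":0.0},
    {"twist":[0,0,-0.037],"translation":[0,0,0],"hand":0.0},
    {"twist":[0,0,-0.037],"translation":[0,0,0],"hand":0.0},
    {"twist":[0,0,-0.037],"translation":[0,0,0],"hand":0.0},
  ],
)

```text
time_s: 1.73
eef_pos: [159.4, -604.3, 239.6]
tcp_rot: [-0.654, 0.756, -0.0, -0.0]
contact_force: [-0.3, -0.5, 0.0]
grip_width: 44.2
finger_force: 0.0
```

>>> arm_command(
  steps=[
    {"twist":[0,0,-0.037],"translation":[0,0,0],"hand":0.0},
    {"twist":[0,0,-0.037],"translation":[0,0,0],"hand":0.0},
    {"twist":[0,0,-0.037],"translation":[0,0,0],"hand":0.0},
    {"twist":[0,0,0],"translation":[0,0,0],"hand":0.0},
  ],
)

```text
time_s: 2.07
eef_pos: [159.4, -604.3, 239.6]
tcp_rot: [0.774, -0.633, 0.0, 0.0]
contact_force: [0.3, 0.4, 0.1]
grip_width: 43.4
finger_force: 0.0
```

```bash
cat >> h.py <<'E'
from scipy.spatial.transform import Rotation as Ro
def to(x,y,z,yaw=191.4):
    s=readout.sense();R=Ro.from_quat(s["tcp_rot"]);p=np.array(s["eef_pos"])
    d=R.inv().apply(np.array([x,y,z])-p)/120
    a=np.radians(yaw);Y=np.array([np.cos(a),np.sin(a),0]);Z=np.array([0,0,-1.])
    tgt=Ro.from_matrix(np.stack([np.cross(Y,Z),Y,Z],1))
    print("t",round(s["time_s"],2),"tcp",np.round(p,1),"units",np.round(d,3),"twist",np.round((R.inv()*tgt).as_rotvec()/np.pi,4),"F",np.round(s["contact_force"],1),"grip",round(s["grip_width"],1),round(s["finger_force"],1),"j",np.round(s["joint_pos"],2))
E
python3 -c "
from h import *
to(581.1,-115,180)"
```

```text
t 2.07 tcp [ 159.4 -604.3  239.6] units [-3.298 -4.255  0.496] twist [ 0.     -0.      0.0004] F [0.3 0.4 0.1] grip 43.4 0.0 j [-1.05  0.38  0.01  0.   -1.19  1.25]
```

>>> arm_command(
  steps=[
    {"twist":[0,0,0],"translation":[-0.183,-0.236,0],"hand":0.0},
    {"twist":[0,0,0],"translation":[-0.183,-0.236,0],"hand":0.0},
    {"twist":[0,0,0],"translation":[-0.183,-0.236,0],"hand":0.0},
    {"twist":[0,0,0],"translation":[-0.183,-0.236,0],"hand":0.0},
    {"twist":[0,0,0],"translation":[-0.183,-0.236,0],"hand":0.0},
  ],
)

```text
time_s: 2.48
eef_pos: [277.3, -467.5, 239.7]
tcp_rot: [0.772, -0.635, 0.0, 0.0]
contact_force: [-0.3, -0.7, -0.2]
grip_width: 43.6
finger_force: 0.0
```

>>> arm_command(
  steps=[
    {"twist":[0,0,0],"translation":[-0.183,-0.236,0],"hand":0.0},
    {"twist":[0,0,0],"translation":[-0.183,-0.236,0],"hand":0.0},
    {"twist":[0,0,0],"translation":[-0.183,-0.236,0],"hand":0.0},
    {"twist":[0,0,0],"translation":[-0.183,-0.236,0],"hand":0.0},
    {"twist":[0,0,0],"translation":[-0.183,-0.236,0],"hand":0.0},
  ],
)

```text
time_s: 2.9
eef_pos: [394.7, -331.8, 239.9]
tcp_rot: [0.773, -0.635, 0.0, -0.0]
contact_force: [0.2, 0.1, 0.2]
grip_width: 43.4
finger_force: 0.0
```

>>> arm_command(
  steps=[
    {"twist":[0,0,0],"translation":[-0.183,-0.236,0],"hand":0.0},
    {"twist":[0,0,0],"translation":[-0.183,-0.236,0],"hand":0.0},
    {"twist":[0,0,0],"translation":[-0.183,-0.236,0],"hand":0.0},
    {"twist":[0,0,0],"translation":[-0.183,-0.236,0],"hand":0.0},
    {"twist":[0,0,0],"translation":[-0.183,-0.236,0],"hand":0.0},
  ],
)

```text
time_s: 3.32
eef_pos: [512.0, -196.2, 239.9]
tcp_rot: [0.773, -0.635, 0.0, -0.0]
contact_force: [0.7, -0.7, 0.3]
grip_width: 43.4
finger_force: 0.0
```

>>> arm_command(
  steps=[
    {"twist":[0,0,0],"translation":[-0.183,-0.236,0],"hand":0.0},
    {"twist":[0,0,0],"translation":[-0.183,-0.236,0],"hand":0.0},
    {"twist":[0,0,0],"translation":[-0.183,-0.236,0.15],"hand":0.0},
    {"twist":[0,0,0],"translation":[0,0,0.25],"hand":0.0},
    {"twist":[0,0,0],"translation":[0,0,0],"hand":0.0},
  ],
)

```text
time_s: 3.73
eef_pos: [578.9, -114.3, 185.6]
tcp_rot: [0.773, -0.634, -0.005, 0.003]
contact_force: [-2.2, 0.0, -1.2]
grip_width: 43.4
finger_force: 0.0
```

```bash
python3 -c "
from h import *
to(581.1,-115,86.5)"
```

```text
t 3.73 tcp [ 578.9 -114.3  185.6] units [ 0.013 -0.025  0.826] twist [ 0.0034  0.0012 -0.0008] F [-2.2  0.  -1.2] grip 43.4 0.0 j [ 0.08  0.37 -0.15 -0.   -1.06  0.12]
```

>>> arm_command(
  steps=[
    {"twist":[0,0,0],"translation":[0,0,0.2],"hand":0.0},
    {"twist":[0,0,0],"translation":[0,0,0.1],"hand":0.0},
    {"twist":[0,0,0],"translation":[0,0,0],"hand":0.0},
    {"twist":[0,0,0],"translation":[0,0,0],"hand":0.0},
  ],
)

```text
time_s: 4.07
eef_pos: [581.2, -117.2, 156.3]
tcp_rot: [0.773, -0.634, 0.0, 0.0]
contact_force: [0.8, 0.5, 0.2]
grip_width: 43.6
finger_force: 0.0
```

```bash
python3 -c "
from h import *
to(581.1,-115,86.5)"
```

```text
t 4.07 tcp [ 581.2 -117.2  156.3] units [-0.019 -0.003  0.581] twist [ 0.0001 -0.0002 -0.0008] F [0.8 0.5 0.2] grip 43.6 0.0 j [ 0.07  0.4  -0.19  0.   -0.98  0.12]
```

>>> arm_command(
  steps=[
    {"twist":[0,0,0],"translation":[-0.019,-0.003,0.2],"hand":0.0},
    {"twist":[0,0,0],"translation":[0,0,0.2],"hand":0.0},
    {"twist":[0,0,0],"translation":[0,0,0.12],"hand":0.0},
    {"twist":[0,0,0],"translation":[0,0,0.055],"hand":0.0},
    {"twist":[0,0,0],"translation":[0,0,0],"hand":0.0},
  ],
)

```text
time_s: 4.48
eef_pos: [581.2, -114.6, 86.6]
tcp_rot: [0.773, -0.634, -0.0, 0.0]
contact_force: [1.1, 0.4, 0.3]
grip_width: 43.5
finger_force: 0.0
```

>>> arm_command(
  steps=[
    {"twist":[0,0,0],"translation":[0,0,0],"hand":0.0},
    {"twist":[0,0,0],"translation":[0,0,0],"hand":0.0},
  ],
)

```text
time_s: 4.65
eef_pos: [582.6, -114.4, 88.5]
tcp_rot: [0.774, -0.634, 0.001, -0.001]
contact_force: [-0.1, 0.5, 0.7]
grip_width: 43.5
finger_force: 0.0
```

```bash
python3 - <<'E'
from h import *
to(581.1,-115,86.5)
p=imaging.snapshot("scene");c=p["color"][225:315,195:305,::-1]
cv2.imwrite("pics/g1.png",cv2.resize(c,None,fx=5,fy=5,interpolation=cv2.INTER_CUBIC))
E
```

```text
t 4.65 tcp [ 582.6 -114.4   88.5] units [0.003 0.013 0.017] twist [-0.0011 -0.0003 -0.0003] F [-0.1  0.5  0.7] grip 43.5 0.0 j [ 0.08  0.48 -0.26  0.   -0.83  0.12]
```

View pics/g1.png

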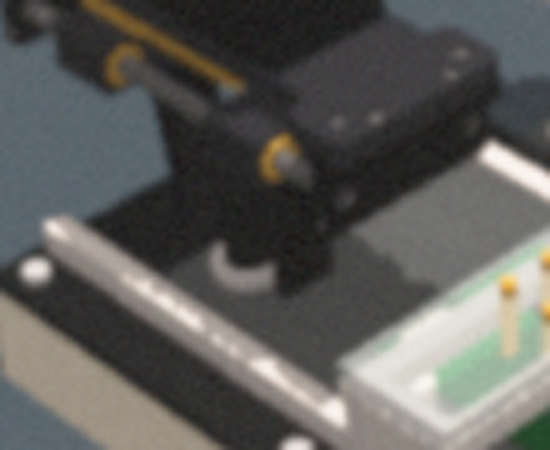

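The fingers straddle the pin's grip just above the collar, which shows at about (243,270). Closing.

>>> arm_command(
  steps=[
    {"twist":[0,0,0],"translation":[0,0,0],"hand":0.7},
    {"twist":[0,0,0],"translation":[0,0,0],"hand":0.9},
    {"twist":[0,0,0],"translation":[0,0,0],"hand":0.9},
    {"twist":[0,0,0],"translation":[0,0,0],"hand":0.9},
    {"twist":[0,0,0],"translation":[0,0,0],"hand":0.9},
  ],
  squeeze=25,
)

```text
time_s: 5.12
eef_pos: [581.0, -114.2, 86.6]
tcp_rot: [0.774, -0.634, -0.0, 0.0]
contact_force: [-2.1, 0.1, 2.1]
grip_width: 17.9
finger_force: 1.2
```

>>> arm_command(
  steps=[
    {"twist":[0,0,0],"translation":[0,0,0],"hand":0.9},
    {"twist":[0,0,0],"translation":[0,0,0],"hand":0.9},
  ],
)

```text
time_s: 5.28
eef_pos: [580.9, -114.2, 86.6]
tcp_rot: [0.774, -0.634, -0.0, 0.0]
contact_force: [-0.6, -0.0, 2.1]
grip_width: 17.4
finger_force: 25.0
```

```bash
python3 -c "
from h import *
to(581.1,-115,180)"
```

```text
t 5.28 tcp [ 580.9 -114.2   86.6] units [ 0.007  0.001 -0.778] twist [ 0.0003  0.     -0.0003] F [-0.6 -0.   2.1] grip 17.4 25.0 j [ 0.08  0.48 -0.27  0.   -0.83  0.12]
```

>>> arm_command(
  steps=[
    {"twist":[0,0,0],"translation":[0,0,-0.05],"hand":0.9},
    {"twist":[0,0,0],"translation":[0,0,-0.08],"hand":0.9},
    {"twist":[0,0,0],"translation":[0,0,-0.08],"hand":0.9},
    {"twist":[0,0,0],"translation":[0,0,-0.1],"hand":0.9},
    {"twist":[0,0,0],"translation":[0,0,0],"hand":0.9},
  ],
)

```text
time_s: 5.7
eef_pos: [581.4, -114.4, 126.6]
tcp_rot: [0.774, -0.634, 0.001, -0.0]
contact_force: [-3.2, -0.4, 1.1]
grip_width: 17.1
finger_force: 25.0
```

>>> arm_command(
  steps=[
    {"twist":[0,0,0],"translation":[0,0,-0.12],"hand":0.9},
    {"twist":[0,0,0],"translation":[0,0,-0.15],"hand":0.9},
    {"twist":[0,0,0],"translation":[0,0,-0.15],"hand":0.9},
    {"twist":[0,0,0],"translation":[0,0,-0.12],"hand":0.9},
    {"twist":[0,0,0],"translation":[0,0,0],"hand":0.9},
  ],
)

```text
time_s: 6.12
eef_pos: [583.6, -114.2, 192.4]
tcp_rot: [0.774, -0.633, 0.003, -0.003]
contact_force: [0.5, -0.7, -0.5]
grip_width: 17.1
finger_force: 25.0
```

```bash
python3 - <<'E'
from h import *
to(464,77.5,188)
p=imaging.snapshot("scene");c=p["color"][200:300,190:310,::-1]
cv2.imwrite("pics/g2.png",cv2.resize(c,None,fx=5,fy=5,interpolation=cv2.INTER_CUBIC))
E
```

```text
t 6.12 tcp [ 583.6 -114.2  192.4] units [-1.763  0.662  0.028] twist [-0.0026 -0.0007 -0.0001] F [ 0.5 -0.7 -0.5] grip 17.1 25.0 j [ 0.08  0.37 -0.14  0.   -1.05  0.12]
```

View pics/g2.png

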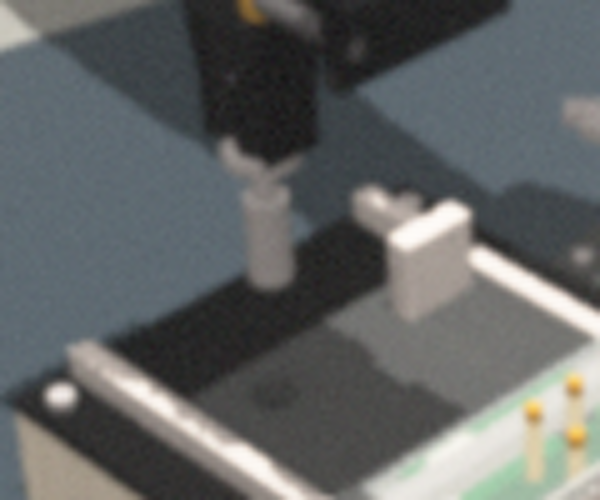

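The pin is clear of the bore and hangs straight in the fingers, tip at about (270,280). Moving to a point in front of the notch.

>>> arm_command(
  steps=[
    {"twist":[0,0,0],"translation":[-0.1,0.036,0],"hand":0.9},
    {"twist":[0,0,0],"translation":[-0.2,0.075,0],"hand":0.9},
    {"twist":[0,0,0],"translation":[-0.25,0.094,0],"hand":0.9},
    {"twist":[0,0,0],"translation":[-0.25,0.094,0],"hand":0.9},
    {"twist":[0,0,0],"translation":[-0.25,0.094,0],"hand":0.9},
  ],
)

```text
time_s: 6.58
eef_pos: [508.1, 1.2, 186.8]
tcp_rot: [0.773, -0.634, -0.001, 0.001]
contact_force: [0.2, 0.9, -1.6]
grip_width: 17.4
finger_force: 25.0
```

>>> arm_command(
  steps=[
    {"twist":[0,0,0],"translation":[-0.25,0.094,0],"hand":0.9},
    {"twist":[0,0,0],"translation":[-0.25,0.094,0],"hand":0.9},
    {"twist":[0,0,0],"translation":[-0.2,0.071,0],"hand":0.9},
    {"twist":[0,0,0],"translation":[0,0,0],"hand":0.9},
    {"twist":[0,0,0],"translation":[0,0,0],"hand":0.9},
  ],
)

```text
time_s: 7.0
eef_pos: [461.8, 77.3, 187.7]
tcp_rot: [0.775, -0.633, -0.0, 0.001]
contact_force: [0.6, 0.8, -1.2]
grip_width: 17.2
finger_force: 25.0
```

>>> arm_command(
  steps=[
    {"twist":[0,0,0],"translation":[0,0,0.2],"hand":0.9},
    {"twist":[0,0,0],"translation":[0,0,0.2],"hand":0.9},
    {"twist":[0,0,0],"translation":[0,0,0.15],"hand":0.9},
    {"twist":[0,0,0],"translation":[0,0,0],"hand":0.9},
    {"twist":[0,0,0],"translation":[0,0,0],"hand":0.9},
  ],
)

```text
time_s: 7.42
eef_pos: [462.9, 75.4, 121.6]
tcp_rot: [0.773, -0.634, -0.0, 0.002]
contact_force: [0.7, 0.3, 0.0]
grip_width: 17.1
finger_force: 25.0
```

>>> arm_command(
  steps=[
    {"twist":[0,0,0],"translation":[0,0,0],"hand":0.9},
    {"twist":[0,0,0],"translation":[0,0,0],"hand":0.9},
  ],
)

```text
time_s: 7.58
eef_pos: [464.3, 76.5, 123.7]
tcp_rot: [0.773, -0.634, 0.001, -0.001]
contact_force: [-0.0, -0.2, -1.1]
grip_width: 17.2
finger_force: 25.0
```

```bash
python3 - <<'E'
from h import *
to(464,77.5,107.6)
S=imaging.snapshot("scene");T=imaging.snapshot("top")
for n,p in(("scene",S),("top",T)):
    W=cloud(p)
    for q in imaging.silhouettes(p,"pin")[:1]:
        w=W[q["mask"]];w=w[~np.isnan(w[:,0])];print(n,q["confidence"],q["extent"],np.round(np.percentile(w,[5,50,95],axis=0)).tolist())
a=cv2.resize(S["color"][185:270,270:390,::-1],None,fx=3.3,fy=3.3,interpolation=cv2.INTER_CUBIC)
b=cv2.resize(T["color"][240:340,250:370,::-1],None,fx=3.3,fy=3.3,interpolation=cv2.INTER_CUBIC)
b=b[:a.shape[0]+40];a=cv2.copyMakeBorder(a,0,b.shape[0]-a.shape[0],0,0,0)
cv2.imwrite("pics/g3.png",np.hstack([a,b]))
# bracket estimate by plate clouds
E
```

```text
t 7.58 tcp [464.3  76.5 123.7] units [-0.009  0.001  0.134] twist [-0.0008  0.0002 -0.0004] F [-0.  -0.2 -1.1] grip 17.2 25.0 j [ 0.51  0.25 -0.52  0.   -0.79 -0.31]
scene 0.76 [288.9, 187.2, 302.1, 228.2] [[462.0, 66.0, 53.0], [469.0, 71.0, 87.0], [475.0, 79.0, 139.0]]
```

View pics/g3.png

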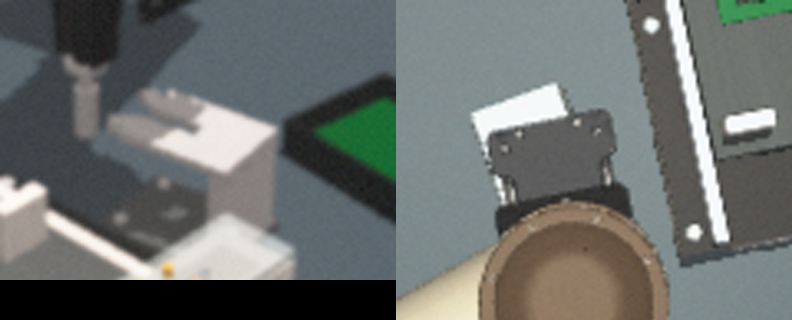

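The left crop shows the pin at (88,105), upright, just in front of the notch mouth at (115–150,110). Descending to entry height.

>>> arm_command(
  steps=[
    {"twist":[0,0,0],"translation":[-0.008,0,0.07],"hand":0.9},
    {"twist":[0,0,0],"translation":[0,0,0.054],"hand":0.9},
    {"twist":[0,0,0],"translation":[0,0,0],"hand":0.9},
    {"twist":[0,0,0],"translation":[0,0,0],"hand":0.9},
    {"twist":[0,0,0],"translation":[0,0,0],"hand":0.9},
  ],
)

```text
time_s: 8.2
eef_pos: [463.0, 77.3, 107.5]
tcp_rot: [0.774, -0.634, -0.0, 0.0]
contact_force: [0.4, 1.2, -1.2]
grip_width: 17.2
finger_force: 25.0
```

>>> arm_command(
  steps=[
    {"twist":[0,0,0],"translation":[0,0,0],"hand":0.9},
  ],
)

```text
time_s: 8.28
eef_pos: [463.2, 77.4, 107.7]
tcp_rot: [0.774, -0.634, 0.0, -0.0]
contact_force: [-0.1, -0.2, -1.1]
grip_width: 17.1
finger_force: 25.0
```

>>> arm_command(
  steps=[
    {"twist":[0,0,0],"translation":[0,0,0],"hand":0.9},
  ],
)

```text
time_s: 8.37
eef_pos: [463.2, 77.4, 107.8]
tcp_rot: [0.774, -0.634, 0.0, -0.0]
contact_force: [0.1, 0.8, -0.3]
grip_width: 17.0
finger_force: 25.0
```

>>> arm_command(
  steps=[
    {"twist":[0,0,0],"translation":[0,0,0],"hand":0.9},
  ],
)

```text
time_s: 8.45
eef_pos: [463.1, 77.3, 107.8]
tcp_rot: [0.774, -0.634, 0.0, -0.0]
contact_force: [0.2, 0.4, -0.6]
grip_width: 17.0
finger_force: 25.0
```

```bash
python3 - <<'E'
from h import *
to(464.2,78.5,107.6)
to(539.2,106.3,107.6)
E
```

```text
t 8.45 tcp [463.1  77.3 107.8] units [-0.008 -0.011  0.002] twist [-0.0001  0.     -0.0003] F [ 0.2  0.4 -0.6] grip 17.0 25.0 j [ 0.51  0.27 -0.54  0.   -0.75 -0.31]
t 8.45 tcp [463.1  77.3 107.8] units [-0.112 -0.669  0.002] twist [-0.0001  0.     -0.0003] F [ 0.2  0.4 -0.6] grip 17.0 25.0 j [ 0.51  0.27 -0.54  0.   -0.75 -0.31]
```

>>> arm_command(
  steps=[
    {"twist":[0,0,0],"translation":[-0.02,-0.075,0],"hand":0.9},
    {"twist":[0,0,0],"translation":[-0.012,-0.075,0],"hand":0.9},
    {"twist":[0,0,0],"translation":[-0.012,-0.075,0],"hand":0.9},
    {"twist":[0,0,0],"translation":[-0.012,-0.075,0],"hand":0.9},
    {"twist":[0,0,0],"translation":[0,0,0],"hand":0.9},
  ],
)

```text
time_s: 8.87
eef_pos: [499.5, 92.0, 107.7]
tcp_rot: [0.774, -0.634, 0.001, -0.001]
contact_force: [-0.0, 0.7, -1.0]
grip_width: 17.1
finger_force: 25.0
```

>>> arm_command(
  steps=[
    {"twist":[0,0,0],"translation":[-0.009,-0.06,0],"hand":0.9},
    {"twist":[0,0,0],"translation":[-0.009,-0.06,0],"hand":0.9},
    {"twist":[0,0,0],"translation":[0,0,0],"hand":0.9},
    {"twist":[0,0,0],"translation":[0,0,0],"hand":0.9},
    {"twist":[0,0,0],"translation":[0,0,0],"hand":0.9},
  ],
)

```text
time_s: 9.28
eef_pos: [510.4, 95.8, 107.5]
tcp_rot: [0.773, -0.634, -0.0, 0.0]
contact_force: [-1.1, -0.3, -1.1]
grip_width: 17.0
finger_force: 25.0
```

```bash
python3 - <<'E'
from h import *
to(539.2,106.3,107.6)
S=imaging.snapshot("scene")
cv2.imwrite("pics/g4.png",cv2.resize(S["color"][185:270,270:390,::-1],None,fx=5,fy=5,interpolation=cv2.INTER_CUBIC))
E
```

```text
t 9.28 tcp [510.4  95.8 107.5] units [-0.039 -0.253 -0.001] twist [ 0.0002 -0.     -0.0003] F [-1.1 -0.3 -1.1] grip 17.0 25.0 j [ 0.5   0.35 -0.43 -0.   -0.8  -0.3 ]
```

View pics/g4.png

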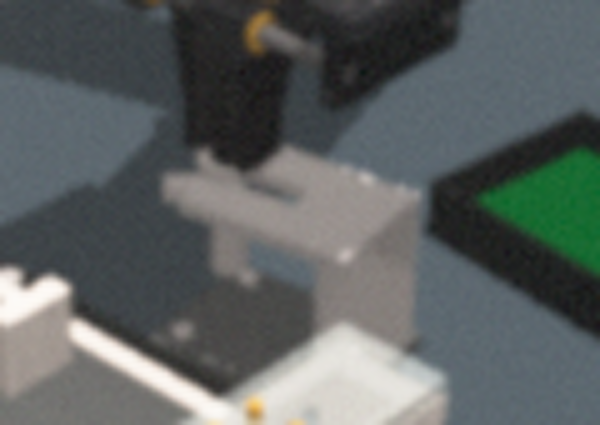

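The collar sits over the plate between the guides at about (235,160). The shank is below it, at (230,255), and there is no contact force. Continuing to the inner end.

>>> arm_command(
  steps=[
    {"twist":[0,0,0],"translation":[-0.01,-0.065,0],"hand":0.9},
    {"twist":[0,0,0],"translation":[-0.01,-0.065,0],"hand":0.9},
    {"twist":[0,0,0],"translation":[-0.009,-0.06,0],"hand":0.9},
    {"twist":[0,0,0],"translation":[0,0,0],"hand":0.9},
    {"twist":[0,0,0],"translation":[0,0,0],"hand":0.9},
  ],
)

```text
time_s: 9.75
eef_pos: [532.8, 104.0, 107.5]
tcp_rot: [0.774, -0.634, -0.0, 0.0]
contact_force: [-0.2, -0.6, -1.0]
grip_width: 17.0
finger_force: 25.0
```

>>> arm_command(
  steps=[
    {"twist":[0,0,0],"translation":[-0.009,-0.063,0],"hand":0.9},
    {"twist":[0,0,0],"translation":[0,0,0],"hand":0.9},
    {"twist":[0,0,0],"translation":[0,0,0],"hand":0.9},
    {"twist":[0,0,0],"translation":[0,0,0],"hand":0.9},
    {"twist":[0,0,0],"translation":[0,0,0],"hand":0.9},
  ],
)

```text
time_s: 10.17
eef_pos: [539.5, 106.4, 107.7]
tcp_rot: [0.774, -0.634, 0.0, -0.0]
contact_force: [-0.4, 0.8, -1.3]
grip_width: 17.1
finger_force: 25.0
```

```bash
python3 - <<'E'
from h import *
to(539.2,106.3,105)
E
```

```text
t 10.17 tcp [539.5 106.4 107.7] units [0.    0.003 0.022] twist [-0.0001  0.     -0.0003] F [-0.4  0.8 -1.3] grip 17.1 25.0 j [ 0.49  0.39 -0.35 -0.   -0.83 -0.29]
```

>>> arm_command(
  steps=[
    {"twist":[0,0,0],"translation":[-0.002,-0.012,0],"hand":0.9},
    {"twist":[0,0,0],"translation":[0,0,0],"hand":0.9},
    {"twist":[0,0,0],"translation":[0,0,0],"hand":0.9},
    {"twist":[0,0,0],"translation":[0,0,0],"hand":0.9},
  ],
)

```text
time_s: 10.5
eef_pos: [539.9, 106.4, 107.5]
tcp_rot: [0.773, -0.634, -0.001, 0.001]
contact_force: [-4.0, -0.8, 1.0]
grip_width: 17.4
finger_force: 25.0
```

>>> arm_command(
  steps=[
    {"twist":[0,0,0],"translation":[0,0,0.012],"hand":0.9},
    {"twist":[0,0,0],"translation":[0,0,0.006],"hand":0.9},
    {"twist":[0,0,0],"translation":[0,0,0],"hand":0.9},
    {"twist":[0,0,0],"translation":[0,0,0],"hand":0.9},
  ],
)

```text
time_s: 10.83
eef_pos: [540.0, 106.4, 105.0]
tcp_rot: [0.773, -0.634, -0.001, 0.001]
contact_force: [-4.7, -2.4, 0.1]
grip_width: 16.7
finger_force: 25.0
```

The inner end is felt at about 4 N. I back off 1.5 mm and set the collar down.

>>> arm_command(
  steps=[
    {"twist":[0,0,0],"translation":[0.002,0.012,0],"hand":0.9},
    {"twist":[0,0,0],"translation":[0,0,0.005],"hand":0.9},
    {"twist":[0,0,0],"translation":[0,0,0],"hand":0.9},
    {"twist":[0,0,0],"translation":[0,0,0],"hand":0.9},
  ],
)

```text
time_s: 11.17
eef_pos: [539.7, 106.4, 104.9]
tcp_rot: [0.774, -0.634, 0.0, -0.0]
contact_force: [-3.0, -0.6, -0.3]
grip_width: 17.4
finger_force: 25.0
```

```bash
python3 - <<'E'
from h import *
to(539.2,106.3,105)
E
```

```text
t 11.17 tcp [539.7 106.4 104.9] units [ 0.     0.004 -0.001] twist [-0.0001  0.     -0.0003] F [-3.  -0.6 -0.3] grip 17.4 25.0 j [ 0.49  0.4  -0.35  0.   -0.82 -0.29]
```

>>> arm_command(
  steps=[
    {"twist":[0,0,0],"translation":[0,0.004,0.006],"hand":0.9},
    {"twist":[0,0,0],"translation":[0,0,0],"hand":0.9},
    {"twist":[0,0,0],"translation":[0,0,0],"hand":0.9},
  ],
)

```text
time_s: 11.42
eef_pos: [539.7, 106.4, 104.6]
tcp_rot: [0.774, -0.634, 0.0, -0.001]
contact_force: [-1.9, -0.9, 1.5]
grip_width: 17.5
finger_force: 25.0
```

>>> arm_command(
  steps=[
    {"twist":[0,0,0],"translation":[0,0,0],"hand":0.5},
    {"twist":[0,0,0],"translation":[0,0,0],"hand":0.4},
    {"twist":[0,0,0],"translation":[0,0,0],"hand":0.2},
    {"twist":[0,0,0],"translation":[0,0,0],"hand":0.0},
    {"twist":[0,0,0],"translation":[0,0,0],"hand":0.0},
  ],
)

```text
time_s: 11.83
eef_pos: [539.7, 106.6, 104.4]
tcp_rot: [0.774, -0.634, 0.0, -0.001]
contact_force: [-0.9, 0.1, 0.5]
grip_width: 37.6
finger_force: 0.0
```

>>> arm_command(
  steps=[
    {"twist":[0,0,0],"translation":[0,0,0],"hand":0.0},
    {"twist":[0,0,0],"translation":[0,0,-0.1],"hand":0.0},
    {"twist":[0,0,0],"translation":[0,0,-0.2],"hand":0.0},
    {"twist":[0,0,0],"translation":[0,0,-0.2],"hand":0.0},
    {"twist":[0,0,0],"translation":[0,0,0],"hand":0.0},
  ],
)

```text
time_s: 12.25
eef_pos: [542.2, 107.3, 169.2]
tcp_rot: [0.774, -0.633, 0.003, -0.004]
contact_force: [0.8, -0.1, 0.4]
grip_width: 43.5
finger_force: 0.0
```

```bash
python3 - <<'E'
from h import *
to(565.3,-36.9,150)
S=imaging.snapshot("scene");W=cloud(S)
for q in imaging.silhouettes(S,"pin")[:1]:
    w=W[q["mask"]];w=w[~np.isnan(w[:,0])];print(q["confidence"],q["extent"],np.round(np.percentile(w,[5,50,95],axis=0)).tolist())
cv2.imwrite("pics/g5.png",cv2.resize(S["color"][185:270,270:390,::-1],None,fx=5,fy=5,interpolation=cv2.INTER_CUBIC))
E
```

```text
t 12.25 tcp [542.2 107.3 169.2] units [1.216 0.051 0.158] twist [-0.0032  0.0003  0.0002] F [ 0.8 -0.1  0.4] grip 43.5 0.0 j [ 0.49  0.32 -0.28  0.   -0.96 -0.29]
0.52 [320.7, 204.6, 336.6, 245.4] [[537.0, 95.0, 34.0], [546.0, 102.0, 88.0], [551.0, 112.0, 120.0]]
```

View pics/g5.png

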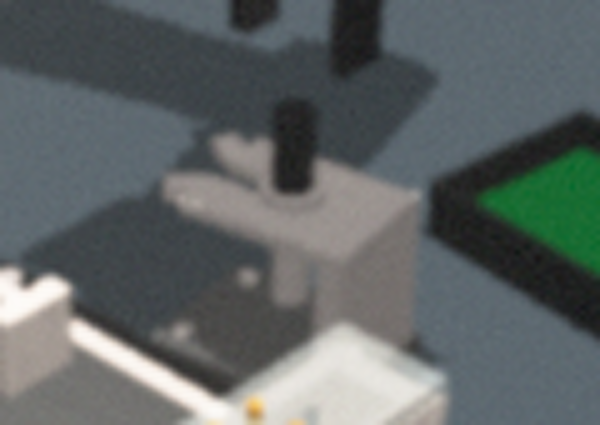

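The pin hangs upright in the notch: grip at (295,145), shank below at (290,285). Now to the tab.

>>> arm_command(
  steps=[
    {"twist":[0,0,0],"translation":[0.1,0.005,0],"hand":0.0},
    {"twist":[0,0,0],"translation":[0.22,0.01,0],"hand":0.0},
    {"twist":[0,0,0],"translation":[0.25,0.01,0],"hand":0.0},
    {"twist":[0,0,0],"translation":[0.25,0.006,0],"hand":0.0},
    {"twist":[0,0,0],"translation":[0.22,0,0],"hand":0.0},
  ],
)

```text
time_s: 12.77
eef_pos: [559.1, -18.9, 162.8]
tcp_rot: [0.773, -0.634, -0.001, 0.001]
contact_force: [-0.1, 0.3, -0.1]
grip_width: 43.5
finger_force: 0.0
```

>>> arm_command(
  steps=[
    {"twist":[0,0,0],"translation":[0.17,0,0],"hand":0.0},
    {"twist":[0,0,0],"translation":[0,0,0.1],"hand":0.0},
    {"twist":[0,0,0],"translation":[0,0,0],"hand":0.0},
    {"twist":[0,0,0],"translation":[0,0,0],"hand":0.0},
    {"twist":[0,0,0],"translation":[0,0,0],"hand":0.0},
  ],
)

```text
time_s: 13.18
eef_pos: [563.7, -36.8, 151.8]
tcp_rot: [0.774, -0.634, -0.0, 0.001]
contact_force: [0.1, -0.3, 0.1]
grip_width: 43.5
finger_force: 0.0
```

```bash
python3 - <<'E'
from h import *
to(565.3,-36.7,85)
E
```

```text
t 13.18 tcp [563.7 -36.8 151.8] units [ 0.002 -0.014  0.556] twist [ 0.0004 -0.     -0.0001] F [ 0.1 -0.3  0.1] grip 43.5 0.0 j [ 0.22  0.36 -0.26  0.   -0.95 -0.02]
```

>>> arm_command(
  steps=[
    {"twist":[0,0,0],"translation":[0,-0.012,0.2],"hand":0.0},
    {"twist":[0,0,0],"translation":[0,0,0.18],"hand":0.0},
    {"twist":[0,0,0],"translation":[0,0,0.12],"hand":0.0},
    {"twist":[0,0,0],"translation":[0,0,0.056],"hand":0.0},
    {"twist":[0,0,0],"translation":[0,0,0],"hand":0.0},
  ],
)

```text
time_s: 13.6
eef_pos: [564.6, -36.1, 84.2]
tcp_rot: [0.774, -0.633, -0.001, 0.001]
contact_force: [-0.3, 0.3, -0.2]
grip_width: 43.3
finger_force: 0.0
```

>>> arm_command(
  steps=[
    {"twist":[0,0,0],"translation":[0,0,0],"hand":0.0},
    {"twist":[0,0,0],"translation":[0,0,0],"hand":0.0},
    {"twist":[0,0,0],"translation":[0,0,0],"hand":1.0},
    {"twist":[0,0,0],"translation":[0,0,0],"hand":1.0},
    {"twist":[0,0,0],"translation":[0,0,0],"hand":1.0},
  ],
)

```text
time_s: 14.02
eef_pos: [565.8, -36.5, 86.2]
tcp_rot: [0.774, -0.634, 0.0, -0.001]
contact_force: [-0.5, -0.1, -0.3]
grip_width: 30.9
finger_force: 0.0
```

>>> arm_command(
  steps=[
    {"twist":[0,0,0],"translation":[0,0,0],"hand":1.0},
    {"twist":[0,0,0],"translation":[0,0,0],"hand":1.0},
    {"twist":[0,0,0],"translation":[0,0,0],"hand":1.0},
    {"twist":[0,0,0],"translation":[0,0,0],"hand":1.0},
  ],
)

```text
time_s: 14.35
eef_pos: [563.6, -36.9, 85.3]
tcp_rot: [0.774, -0.634, -0.001, 0.002]
contact_force: [-6.1, -0.4, 4.6]
grip_width: 11.9
finger_force: 25.0
```

```bash
python3 - <<'E'
from h import *
to(565.3,-36.9,85)
E
```

```text
t 14.35 tcp [563.6 -36.9  85.3] units [ 0.002 -0.014  0.003] twist [ 0.0013  0.     -0.0003] F [-6.1 -0.4  4.6] grip 11.9 25.0 j [ 0.22  0.44 -0.33 -0.   -0.8  -0.02]
```

>>> arm_command(
  steps=[
    {"twist":[0,0,0],"translation":[0,0.03,0],"hand":1.0},
    {"twist":[0,0,0],"translation":[0,0.06,0],"hand":1.0},
    {"twist":[0,0,0],"translation":[0,0.06,0],"hand":1.0},
    {"twist":[0,0,0],"translation":[0,0.06,0],"hand":1.0},
    {"twist":[0,0,0],"translation":[0,0,0],"hand":1.0},
  ],
  squeeze=35,
)

```text
time_s: 14.77
eef_pos: [538.6, -42.0, 85.4]
tcp_rot: [0.773, -0.634, -0.001, 0.001]
contact_force: [-0.8, -1.1, -0.3]
grip_width: 11.7
finger_force: 35.0
```

>>> arm_command(
  steps=[
    {"twist":[0,0,0],"translation":[0,0.06,0],"hand":1.0},
    {"twist":[0,0,0],"translation":[0,0.06,0],"hand":1.0},
    {"twist":[0,0,0],"translation":[0,0.06,0],"hand":1.0},
    {"twist":[0,0,0],"translation":[0,0.06,0],"hand":1.0},
    {"twist":[0,0,0],"translation":[0,0.06,0],"hand":1.0},
  ],
)

```text
time_s: 15.18
eef_pos: [504.6, -48.9, 85.4]
tcp_rot: [0.774, -0.634, 0.0, 0.0]
contact_force: [1.6, -4.4, -4.9]
grip_width: 11.6
finger_force: 35.0
```

>>> arm_command(
  steps=[
    {"twist":[0,0,0],"translation":[0,0.06,0],"hand":1.0},
    {"twist":[0,0,0],"translation":[0,0.04,0],"hand":1.0},
    {"twist":[0,0,0],"translation":[0,0,0],"hand":1.0},
    {"twist":[0,0,0],"translation":[0,0,0],"hand":1.0},
    {"twist":[0,0,0],"translation":[0,0,0],"hand":1.0},
  ],
)

```text
time_s: 15.6
eef_pos: [492.5, -51.3, 85.3]
tcp_rot: [0.773, -0.634, -0.001, 0.001]
contact_force: [-1.0, -4.1, -2.7]
grip_width: 11.7
finger_force: 35.0
```

```bash
python3 - <<'E'
from h import *
to(565.0-78.4,-36.9-15.8,85)
E
```

```text
t 15.6 tcp [492.5 -51.3  85.3] units [0.001 0.051 0.003] twist [ 0.0009 -0.     -0.0004] F [-1.  -4.1 -2.7] grip 11.7 35.0 j [ 0.22  0.35 -0.51 -0.   -0.72 -0.03]
```

>>> arm_command(
  steps=[
    {"twist":[0,0,0],"translation":[0,0.03,0],"hand":1.0},
    {"twist":[0,0,0],"translation":[0,0.02,0],"hand":1.0},
    {"twist":[0,0,0],"translation":[0,0,0],"hand":1.0},
    {"twist":[0,0,0],"translation":[0,0,0],"hand":1.0},
    {"twist":[0,0,0],"translation":[0,0,0],"hand":1.0},
  ],
)

```text
time_s: 16.02
eef_pos: [488.1, -52.2, 85.3]
tcp_rot: [0.774, -0.634, 0.0, 0.0]
contact_force: [1.1, -5.3, -3.6]
grip_width: 12.1
finger_force: 35.0
```

>>> arm_command(
  steps=[
    {"twist":[0,0,0],"translation":[0,0.015,0],"hand":1.0},
    {"twist":[0,0,0],"translation":[0,0,0],"hand":1.0},
    {"twist":[0,0,0],"translation":[0,0,0],"hand":1.0},
    {"twist":[0,0,0],"translation":[0,0,0],"hand":1.0},
  ],
)

```text
time_s: 16.35
eef_pos: [486.8, -52.5, 85.4]
tcp_rot: [0.774, -0.634, 0.0, -0.0]
contact_force: [2.6, -6.0, -5.2]
grip_width: 11.9
finger_force: 35.0
```

>>> arm_command(
  steps=[
    {"twist":[0,0,0],"translation":[0,0.012,0],"hand":1.0},
    {"twist":[0,0,0],"translation":[0,0,0],"hand":1.0},
    {"twist":[0,0,0],"translation":[0,0,0],"hand":1.0},
    {"twist":[0,0,0],"translation":[0,0,0],"hand":1.0},
  ],
)

```text
time_s: 16.68
eef_pos: [485.4, -52.8, 85.3]
tcp_rot: [0.774, -0.634, 0.0, -0.0]
contact_force: [1.7, -5.3, -5.4]
grip_width: 11.5
finger_force: 35.0
```

>>> arm_command(
  steps=[
    {"twist":[0,0,0],"translation":[0,0.01,0],"hand":1.0},
    {"twist":[0,0,0],"translation":[0,0,0],"hand":1.0},
    {"twist":[0,0,0],"translation":[0,0,0],"hand":1.0},
    {"twist":[0,0,0],"translation":[0,0,0],"hand":1.0},
  ],
)

```text
time_s: 17.02
eef_pos: [485.1, -52.9, 85.4]
tcp_rot: [0.774, -0.634, 0.001, -0.001]
contact_force: [4.3, -5.5, -7.3]
grip_width: 11.7
finger_force: 35.0
```

>>> arm_command(
  steps=[
    {"twist":[0,0,0],"translation":[0,0.015,0],"hand":1.0},
    {"twist":[0,0,0],"translation":[0,0,0],"hand":1.0},
    {"twist":[0,0,0],"translation":[0,0,0],"hand":1.0},
    {"twist":[0,0,0],"translation":[0,0,0],"hand":1.0},
  ],
)

```text
time_s: 17.35
eef_pos: [485.1, -52.8, 85.4]
tcp_rot: [0.774, -0.633, 0.002, -0.002]
contact_force: [8.1, -5.8, -11.0]
grip_width: 11.6
finger_force: 35.1
```

The carrier is at its stop: force rises and there is no more travel. Ease off, release and rise.

>>> arm_command(
  steps=[
    {"twist":[0,0,0],"translation":[0,-0.01,0],"hand":1.0},
    {"twist":[0,0,0],"translation":[0,0,0],"hand":0.6},
    {"twist":[0,0,0],"translation":[0,0,0],"hand":0.3},
    {"twist":[0,0,0],"translation":[0,0,0],"hand":0.0},
    {"twist":[0,0,0],"translation":[0,0,0],"hand":0.0},
  ],
)

```text
time_s: 17.77
eef_pos: [483.1, -52.7, 85.8]
tcp_rot: [0.774, -0.634, 0.0, -0.001]
contact_force: [0.3, -1.0, -0.6]
grip_width: 29.9
finger_force: 0.0
```

>>> arm_command(
  steps=[
    {"twist":[0,0,0],"translation":[0,0,0],"hand":0.0},
    {"twist":[0,0,0],"translation":[0,0,-0.1],"hand":0.0},
    {"twist":[0,0,0],"translation":[0,0,-0.25],"hand":0.0},
    {"twist":[0,0,0],"translation":[0,0,-0.3],"hand":0.0},
    {"twist":[0,0,0],"translation":[0,0,-0.3],"hand":0.0},
  ],
)

```text
time_s: 18.18
eef_pos: [482.1, -53.1, 200.5]
tcp_rot: [0.774, -0.634, -0.001, 0.001]
contact_force: [0.9, 0.9, 0.1]
grip_width: 43.5
finger_force: 0.0
```

>>> arm_command(
  steps=[
    {"twist":[0,0,0],"translation":[0,0,-0.2],"hand":0.0},
    {"twist":[0,0,0],"translation":[0,0,0],"hand":0.0},
    {"twist":[0,0,0],"translation":[0,0,0],"hand":0.0},
    {"twist":[0,0,0],"translation":[0,0,0],"hand":0.0},
    {"twist":[0,0,0],"translation":[0,0,0],"hand":0.0},
  ],
)

```text
time_s: 18.6
eef_pos: [481.9, -53.1, 222.1]
tcp_rot: [0.774, -0.634, -0.001, 0.001]
contact_force: [-0.4, 0.1, 0.0]
grip_width: 43.5
finger_force: 0.0
```

```bash
python3 - <<'E'
from h import *
to(486,-52,200)
S=imaging.snapshot("scene");W=cloud(S);x,y,z=np.moveaxis(W,-1,0)
m=(z>88)&(z<102)&(x>450)&(x<620)&(y<0)&(y>-90);r=cv2.minAreaRect(W[m][:,:2].astype(np.float32));print("tab",r)
for t in("pin","jar","tray","screwdriver"):
  for q in imaging.silhouettes(S,t)[:1]:
    w=W[q["mask"]];w=w[~np.isnan(w[:,0])];print(t,q["extent"],np.round(np.percentile(w,[2,50,98],axis=0)).tolist())
cv2.imwrite("pics/g6.png",cv2.resize(S["color"][180:400,140:440,::-1],None,fx=2.6,fy=2.6,interpolation=cv2.INTER_CUBIC))
E
```

```text
t 18.6 tcp [481.9 -53.1 222.1] units [-0.003 -0.036  0.184] twist [ 0.0009  0.0001 -0.0003] F [-0.4  0.1  0. ] grip 43.5 0.0 j [ 0.23  0.16 -0.35 -0.   -1.06 -0.03]
tab ((488.132080078125, -52.27001190185547), (15.055750846862793, 35.0778694152832), 10.598230361938477)
pin [318.7, 204.2, 336.2, 244.8] [[398.0, 93.0, -1.0], [545.0, 102.0, 86.0], [553.0, 209.0, 121.0]]
jar [167.6, 311.5, 199.4, 357.8] [[589.0, -282.0, -0.0], [626.0, -263.0, 39.0], [636.0, -238.0, 60.0]]
tray [357.9, 206.1, 429.4, 255.6] [[500.0, 213.0, 2.0], [571.0, 262.0, 20.0], [631.0, 318.0, 30.0]]
```

View pics/g6.png

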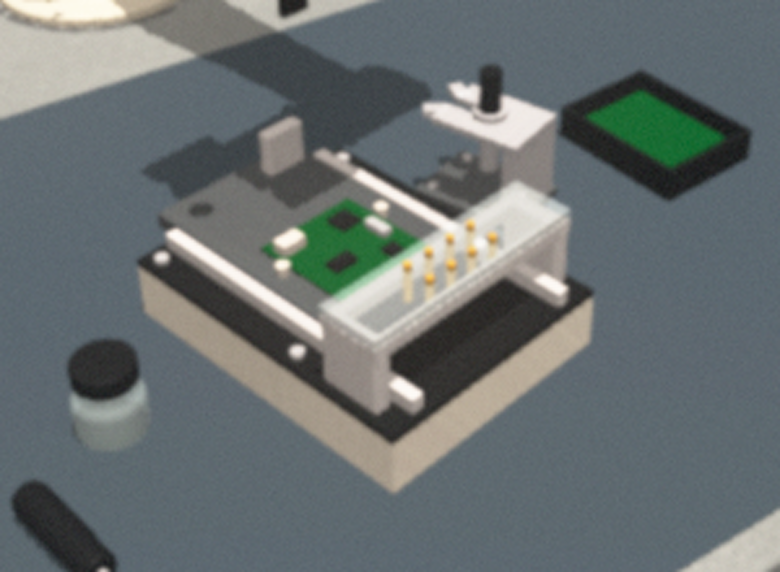

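The picture shows the pin parked at (490,100), the carrier out with its tab at (280,145), and the jar and tray unmoved. I move aside to check the tab in the top view.

>>> arm_command(
  steps=[
    {"twist":[0,0,0],"translation":[0.3,0,0],"hand":0.0},
    {"twist":[0,0,0],"translation":[0.3,0,0],"hand":0.0},
    {"twist":[0,0,0],"translation":[0.3,0,0],"hand":0.0},
    {"twist":[0,0,0],"translation":[0.3,0,0],"hand":0.0},
    {"twist":[0,0,0],"translation":[0.3,0,0],"hand":0.0},
  ],
)

```text
time_s: 19.27
eef_pos: [518.4, -231.2, 223.1]
tcp_rot: [0.774, -0.634, -0.0, 0.0]
contact_force: [1.9, -0.0, 0.6]
grip_width: 43.3
finger_force: 0.0
```

>>> arm_command(
  steps=[
    {"twist":[0,0,0],"translation":[0.3,0,0],"hand":0.0},
    {"twist":[0,0,0],"translation":[0.3,0,0],"hand":0.0},
    {"twist":[0,0,0],"translation":[0,0,0],"hand":0.0},
    {"twist":[0,0,0],"translation":[0,0,0],"hand":0.0},
    {"twist":[0,0,0],"translation":[0,0,0],"hand":0.0},
  ],
)

```text
time_s: 19.68
eef_pos: [532.0, -300.0, 222.7]
tcp_rot: [0.773, -0.634, -0.001, 0.0]
contact_force: [-0.1, 0.1, -0.2]
grip_width: 43.3
finger_force: 0.0
```

```bash
python3 - <<'E'
from h import *
for n in("top","top","scene"):
    S=imaging.snapshot(n);W=cloud(S);x,y,z=np.moveaxis(W,-1,0)
    m=(z>90)&(z<105)&(x>450)&(x<620)&(y<0)&(y>-90);q=W[m][:,:2].astype(np.float32);print(n,len(q),cv2.minAreaRect(q),q.mean(0))
    m=(z>97)&(z<130)&(x>500)&(x<580)&(y>60)&(y<150);q=W[m][:,:2].astype(np.float32);print(" pin",len(q),cv2.minAreaRect(q) if len(q) else 0)
E
```

```text
top 89 ((487.10589599609375, -52.70043182373047), (12.146453857421875, 33.65585708618164), 11.0411376953125) [487.0515   -52.495342]
 pin 59 ((540.95166015625, 105.39862823486328), (14.998517990112305, 16.876022338867188), 89.78959655761719)
top 90 ((486.9868469238281, -52.72418212890625), (11.82817554473877, 34.38129806518555), 10.924642562866211) [486.96246 -52.07493]
 pin 59 ((540.9651489257812, 105.40135955810547), (15.008337020874023, 16.760330200195312), 89.83628845214844)
scene 93 ((487.55572509765625, -53.270721435546875), (14.891022682189941, 36.20903778076172), 13.079998016357422) [488.83713  -54.135654]
 pin 111 ((541.033203125, 106.32051086425781), (16.530075073242188, 21.652202606201172), 53.51302719116211)
```

```bash
python3 -c "
from h import *
print(workorder.close_job())"
```

```text
the job is handed in; nothing more can be done
None
```

The job is handed in: the lock pin hangs upright by its collar at the inner end of the bracket's notch, and the carrier is pulled out to its stop (about 80 mm measured). The jar and tray show no movement in the camera check; I never went near the screwdriver, but did not re-measure it. The robot finished at 19.7 s, clear of everything.

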